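# Open the spring-lid charger box on the finishing bench

### The arm

A 6-joint arm with a two-finger parallel gripper is mounted at the origin on the work surface. World frame = base frame: x ahead of the robot, y to its left, z up, the work surface at z = 0. Lengths are in m, angles in rad, forces in N, time in s.
With the tool pointing down it reaches from about 0.3 to 0.775 m from the base axis. Payload 14.6 kg.
Tool frame: the origin (TCP) lies midway between the tips of the shut fingers; the grasp point (between the pads) lies 19 mm behind it; z points along the fingers, y is the direction in which the jaws open and shut (so a half turn about z gives the same grasp; the last joint's range is limited). The gripper opens to 85 mm and grips with 20 to 120 N. Pads are 22 mm wide; open, the fingers measure 114 mm over their backs; the gripper's body (76 mm by 85 mm) begins 54 mm behind the grasp point. The pads swing forward as they close: fully open they stand 13 mm farther back than shut.
Start: joints at [1.058, 0.3, 1.521, -0, 1.321, -0.067], TCP at [0.237, 0.496, 0.231] pointing down, gripper open.
Joint ranges: [-3.03, 3.03], [-0.79, 2.21], [0.23, 2.52], [-1.04, 4.18], [0, 3.07], [-2.55, 2.55]. Speed limits (rad/s): [2.22, 2.22, 2.57, 3.14, 3.14, 3.14].

### API

Orientations are given as a unit quaternion [w, x, y, z].
In Python, from bench import r gives the robot as it stands.
- The arm moves only by the tool apply_moves, never from a script. Its argument "series" is one flat list of numbers, 7 for each row, row after row: the shift along the tool's x, y, z each as a share of 0.5 m, from -1 to 1, then the turn, a rotation vector about the tool's x, y, z each as a share of pi/2 rad, from -1 to 1, then the closure, from 0 (fully open) to 1 (shut). In form: [dx, dy, dz, wx, wy, wz, fingers, dx, dy, dz, wx, wy, wz, fingers, ...]. A call has 1 to 12 rows; each row is the pose to reach, as a shift and turn from the pose commanded when the call began, along the tool's axes at that moment; what a row does not reach only later rows make up. A row lasts 1/10 s, in which the tool goes at most 50 mm and 8.59 degrees, less where a joint would pass 70% of its speed; a pose out of reach is approached as far as the arm can. A call with a number of a shift or a turn outside -1 to 1 is refused whole. A call with a gripper value outside its range is refused whole. The fingers move at their own pace and stop on an object; "grip_force" is the grip in N (left out, the last holds). Time passes only in rows, so rows that repeat a pose let the fingers close. It gives the time, the measured TCP pose, the force and the opening at its end, in the units of the state.
- r.sense(): the state, without advancing time (a new reading comes with each control period).
- r.grab_frame(name): name is "side" or "top" or "wrist"; returns a dict with "image" (400x640x3 uint8, blue, green, red), "range_z" (400x640 float32, m along the optical axis (not along the pixel's ray), 0 where there is no reading), "fx", "fy", "cx", "cy" (pixels), "cam_to_world" (4x4, takes a point from camera to world coordinates). Camera axes: x right, y up, looking along -z (the intrinsics and any distortion apply to the point x, -y, -z); pixel columns grow to the right and rows downward; lengths in m; the calibration is good to about 2 mm. A picture is of the moment at which its call begins.
- r.job_done(): hands the job in, once; it reports no verdict.
The state is a dict: "time": time; "q": joint angles; "dq": joint speeds; "joint_torque": joint torques, N m; "eef_pos": TCP position; "tool_rot": TCP orientation; "ft_force": force on the tool from outside, world axes, zero at the start; "moment": the same for the moment, N m; "width": finger opening in m.
Only numpy, scipy, OpenCV 4.12 (cv2) and the standard library are available. Lean on these libraries where they do the work, as an engineer would, in place of code of your own. Each camera call takes 0.05 s, during which the arm holds its last target.

### The job

Open the wide charger box so that its battery packs can be taken out: press down the release tab on its front so that the spring lifts the lid, then push the lid back past upright until it rests fully open. Pick nothing up; leave the narrow blade box shut and the loose things on the bench where they are.

Things in the scene. Friction and masses are not known exactly. Their poses are not given: they have to be found in the camera images.
- charger: The wide charger box, screwed to the bench: open-topped grey plastic box, 110 mm deep (its x), 150 mm wide (its y), 60 mm high, with an 8 mm thick lid on top (top of the shut lid 68.5 mm above the bench) and two dark battery packs inside. Told from the blade box by its width only. Origin at the centre of its underside; its -x side is the front, which bears the release tab and faces roughly towards the robot; +x is the hinge side, +z up.
- charger_tab_pad (a point): Middle of the upper face of the charger box's release tab: a dark, ribbed finger pad 45 mm long (front to back) and 42 mm wide that sticks out level from the middle of the box's front, 90 mm in front of the box's centre and 49 mm above the bench when at rest. Its upright arm hooks over the lid's front edge. Push the pad straight down: it rocks about an axis along the box's width 29 mm behind this point, and springs back when let go.
- charger_tab (a joint): Rocking angle of the charger box's tab, rad: 0 at rest, 0.40 pressed fully down (the middle of the pad then about 11 mm lower). The catch lets the lid go from about 0.18 on (about 5 mm down). It takes about 6 N at the pad to release and 9 N at full travel, where it meets a hard stop.
- charger_lid (a joint): Opening angle of the charger box's lid, rad: 0 shut and latched, about 0.77 where the spring leaves it after release, 1.95 fully open against its stop. The hinge is damped. The spring works only up to about 0.77; beyond that the lid has only its own weight (70 to 180 g), so it drops back on the spring if let go short of upright (1.57) and falls open to the stop once past it.
- charger_lid_edge (a point): Middle of the front lower edge of the charger box's lid (moves with the lid), 110 mm from the hinge line. The lid is flat, 110 x 150 x 8 mm.
- charger_lid_hinge (a point): Middle of the charger lid's hinge line, which runs along the box's y at its back, 55 mm behind the box's centre and 60.5 mm above the bench.
- bladebox: The narrow blade box, also screwed to the bench: same build, lid and tab (the pad has the same size and place on its front) but only 85 mm wide; to stay shut. Origin at the centre of its underside; -x is its front.
- bladebox_lid (a joint): Opening angle of the narrow blade box's lid, rad: 0 shut and latched.
- battery: Loose spare battery pack standing upright between the boxes, dark block 45 x 30 x 62 mm; origin at the centre of its underside. Bystander.
- scissors: Loose scissors lying flat, about 165 mm long, steel blades towards its +x, two finger rings at the other end; origin at the blade pivot on the bench. Bystander.
- knife: Loose trimming knife lying flat, 160 mm long, 24 mm wide, 16 mm high; origin under the handle's front part. Bystander.
- bottle: Loose amber bottle, 60 mm across, 160 mm tall, standing behind the boxes; origin at the centre of its underside. Bystander.
- dish: Loose shallow steel dish, 120 mm across, 35 mm high, on the robot's left; origin at the centre of its underside. Bystander.
- plaster: Loose round block of white plaster, 100 mm across, 80 mm high, behind the boxes; origin at the centre of its underside. Bystander.
- bung: Loose moulded rubber bung, beige, waisted, 60 mm across, 65 mm tall, on the robot's right; origin at the centre of its underside. Bystander.
- heatgun: Loose heat gun lying on its side, black body with a steel nozzle, 195 mm long, 70 mm high, on the robot's right; origin under the middle of its barrel. Bystander.

How it is judged:
On the way, in this order (a step that is already met when the one before it is completed fails the run):
1. the catch is released and the spring has lifted the charger box's lid (value of joint charger_lid between 0.5 and 1.2 rad), for 0.2 s.
2. the charger box's lid is pushed fully open (value of joint charger_lid above 1.8 rad), for 0.2 s.
At the end, for the whole second after the job is handed in: The charger box's lid stands at rest at more than 1.8 rad (fully open is 1.95), its tab has sprung back (below 0.08 rad), the blade box is shut (below 0.05 rad), and every loose thing is within 30 mm of where it stood (value of joint charger_lid above 1.8 rad and velocity of joint charger_lid between -0.1 and 0.1 rad/s and value of joint charger_tab below 0.08 rad and value of joint bladebox_lid below 0.05 rad and not (distance of battery from where it was at the start of the episode above 0.03 m) and not (distance of scissors from where it was at the start of the episode above 0.03 m) and not (distance of knife from where it was at the start of the episode above 0.03 m) and not (distance of bottle from where it was at the start of the episode above 0.03 m) and not (distance of dish from where it was at the start of the episode above 0.03 m) and not (distance of plaster from where it was at the start of the episode above 0.03 m) and not (distance of bung from where it was at the start of the episode above 0.03 m) and not (distance of heatgun from where it was at the start of the episode above 0.03 m)); the robot touches nothing.
It fails at once if the narrow blade box is opened (value of joint bladebox_lid above 0.1 rad).
It fails at once if a loose thing on the bench is lifted, knocked over or moved by more than 30 mm (distance of any of battery, scissors, knife, bottle, dish, plaster, bung, heatgun from where it was at the start of the episode above 0.03 m).
It also fails if it takes over 43 s, if anything falls off the work surface, if the arm or the gripper's body presses on something with over 40 N, if the wrist force passes 120 N, or if a joint passes its speed limit or range.

## Working session

There is one attempt and no reset: what is moved stays moved. The work goes in short steps, Python scripts to look and compute and a tool call to move; the robot and the scene stay as the last step left them, time stands still between calls to the robot, and variables do not carry over. Pictures are saved under pics/ and viewed, and the job is handed in when it is done.

Besides the shell and the picture viewer there is one more tool, called by a JSON object that holds its "fn" and its "kwargs", one argument or row to a line. apply_moves: Moves the arm, as the interface text tells. Shift numbers are shares of 0.5 m and turn numbers shares of pi/2 rad, none past 1 either way. Its arguments: {"type":"object","properties":{"series":{"type":"array","items":{"type":"number"}},"grip_force":{"type":"number"}},"required":["series"]}

```bash
mkdir -p pics; ls; cat > h.py <<'E'
import numpy as np,cv2
from bench import r
def grab(n,tag):
    f=r.grab_frame(n); cv2.imwrite(f'pics/{tag}.png',f['image']); np.savez(f'pics/{tag}.npz',**{k:f[k] for k in f}); return f
def pts(f):
    z=f['range_z']; v,u=np.mgrid[0:z.shape[0],0:z.shape[1]]
    P=np.stack([(u-f['cx'])/f['fx']*z,-(v-f['cy'])/f['fy']*z,-z],-1)
    M=np.array(f['cam_to_world']); return P@M[:3,:3].T+M[:3,3]
E
python3 - <<'E'
from h import *
print(r.sense())
for n in ['top','side']:
    f=grab(n,n+'0'); print(n,f['fx'],f['fy'],f['cx'],f['cy'],f['cam_to_world'],[k for k in f])
E
```

```text
pics
{'time': 0.0, 'q': array([ 1.05841987e+00,  3.00488950e-01,  1.52161224e+00, -8.37280803e-07,
        1.32070910e+00, -6.65962846e-02]), 'dq': array([ 1.02875155e-03, -7.89924695e-04, -9.81194037e-05, -2.53027968e-04,
       -5.62231624e-04, -6.24648065e-04]), 'joint_torque': array([ 1.31605790e-03, -5.43485391e+01, -3.61805034e+01,  6.88846467e-05,
        3.82648504e-03,  4.23259132e-05]), 'eef_pos': array([0.23701837, 0.49603421, 0.23069835]), 'tool_rot': array([-1.73404901e-04,  2.21048995e-01,  9.75262514e-01, -5.83602540e-04]), 'ft_force': array([ 0.29426343, -0.96425027, -0.47687429]), 'moment': array([-0.02417683, -0.03042951,  0.00259663]), 'width': 0.08519896289506645}
top 468.67700718799387 468.67700718799387 321.45276434780385 192.99197223387372 [[-0.00591153  0.98619965 -0.16545486  0.38381694]
 [-0.99996291 -0.00686622 -0.00519872 -0.01658226]
 [-0.00626303  0.16541799  0.98620366  1.26943585]
 [ 0.          0.          0.          1.        ]] ['image', 'range_z', 'fx', 'fy', 'cx', 'cy', 'cam_to_world']
side 496.9929379744714 496.9929379744714 318.83330556395816 200.5650772633249 [[ 0.95767318  0.23430157 -0.16722696  0.34005423]
 [-0.2875235   0.7506047  -0.59491413 -0.90461566]
 [-0.01386798  0.61781499  0.78620119  1.23745629]
 [ 0.          0.          0.          1.        ]] ['image', 'range_z', 'fx', 'fy', 'cx', 'cy', 'cam_to_world']
```

View pics/top0.png

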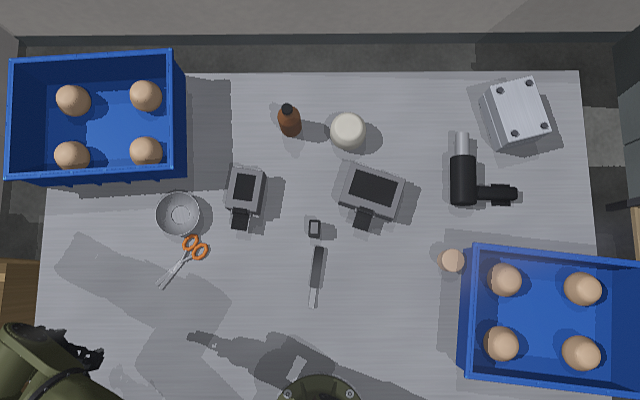

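View pics/side0.png

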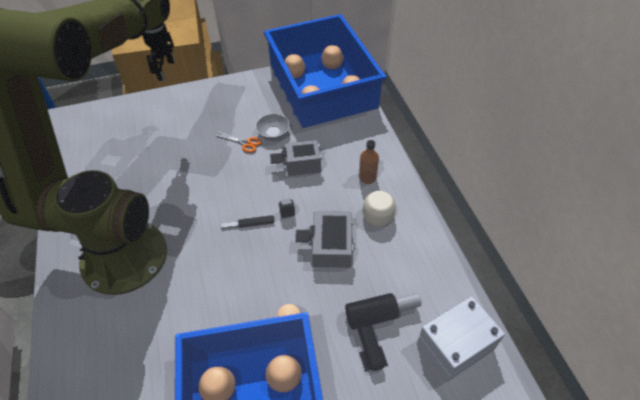

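The top view shows the wide charger box at about (372,188) with its tab at (363,218). The narrow blade box is at (243,190), the battery at (314,228) and the plaster at (347,130). Next I'll measure the charger.

```bash
python3 - <<'E'
from h import *
f=dict(np.load('pics/top0.npz')); P=pts(f)
def reg(u0,u1,v0,v1,z0,z1):
    m=np.zeros(P.shape[:2],bool); m[v0:v1,u0:u1]=1
    return m&(P[...,2]>z0)&(P[...,2]<z1)&(f['range_z']>0)
for nm,b in dict(charger=(330,415,150,235),blade=(220,272,155,240)).items():
    m=reg(*b,.06,.078); Q=P[m]
    rect=cv2.minAreaRect(Q[:,:2].astype(np.float32)*1000); print(nm,m.sum(),rect,np.median(Q[:,2]))
    print(cv2.boxPoints(rect))
    m2=reg(*b,.038,.056);Q2=P[m2]; print(' z .04-.056',len(Q2)); 
    rect=cv2.minAreaRect(Q2[:,:2].astype(np.float32)*1000); print(rect)
im=f['image'][140:250,210:430]; cv2.imwrite('pics/topc.png',cv2.resize(im,None,fx=3.6,fy=3.6,interpolation=cv2.INTER_CUBIC))
for n,b in dict(bat=(303,325,214,242),bottle=(275,303,98,140),plaster=(328,368,108,155),knife=(303,330,240,310)).items():
    m=reg(*b,.008,.3);Q=P[m];print(n,Q.min(0),Q.max(0))
for v in range(195,236,3): print(v,np.round(P[v,363],4))
E
```

```text
charger 2461 ((592.71533203125, -141.7412109375), (149.5380096435547, 124.66806030273438), 71.13215637207031) 0.06998982779831642
[[ 509.55142  -192.33469 ]
 [ 627.5207   -232.65063 ]
 [ 675.8793    -91.147736]
 [ 557.91      -50.831787]]
 z .04-.056 323
((519.1428833007812, -115.99676513671875), (148.85275268554688, 52.164085388183594), 71.39885711669922)
blade 1421 ((597.434326171875, 192.44766235351562), (85.94136810302734, 124.55174255371094), 81.25823211669922) 0.06985610586018964
[[529.35114 159.44092]
 [652.456   140.51138]
 [665.5175  225.4544 ]
 [542.41266 244.38394]]
 z .04-.056 345
((560.8632202148438, 174.2098388671875), (77.67031860351562, 163.0697479248047), 43.491146087646484)
bat [ 0.46777205 -0.00589455  0.00813326] [0.52009769 0.0323019  0.07034091]
bottle [0.75464988 0.04507321 0.00861703] [0.85640478 0.10475298 0.16584942]
plaster [ 0.7128415  -0.12950529  0.00862749] [ 0.83761699 -0.03259982  0.08651523]
knife [ 0.29292212 -0.01323555  0.00811618] [0.46777205 0.0323019  0.02319047]
195 [ 0.5785 -0.1176  0.0732]
198 [ 0.5711 -0.1177  0.0701]
201 [ 0.5638 -0.1178  0.0668]
204 [ 0.5554 -0.1174  0.0707]
207 [ 0.5468 -0.1168  0.0759]
210 [ 0.539  -0.1165  0.0767]
213 [ 0.5343 -0.1185  0.0517]
216 [ 0.5265 -0.1184  0.0511]
219 [ 0.5189 -0.1184  0.049 ]
222 [ 0.511  -0.1182  0.0491]
225 [ 0.5031 -0.118   0.0492]
228 [ 0.4955 -0.118   0.0471]
231 [ 0.4914 -0.1216  0.0024]
234 [ 0.4836 -0.1217 -0.0014]
```

View pics/topc.png

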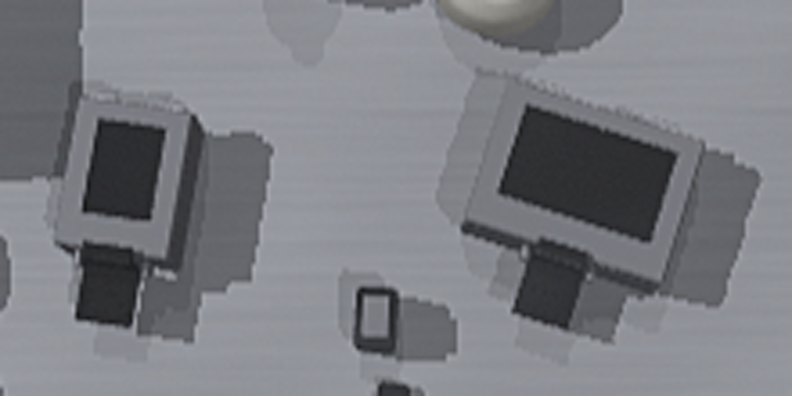

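```bash
cat >> h.py <<'E'
from scipy.spatial.transform import Rotation as Ro
yaw=np.deg2rad(-18.9); bx=np.array([np.cos(yaw),np.sin(yaw),0]); by=np.array([-np.sin(yaw),np.cos(yaw),0])
C=np.array([.5995,-.1443,0])
def Rt(tilt):
    t=np.deg2rad(tilt); z=np.sin(t)*bx-np.cos(t)*np.array([0,0,1]); y=by; x=np.cross(y,z)
    return Ro.from_matrix(np.stack([x,y,z],1))
def shares(p,R,p0=None,R0=None):
    s=r.sense()
    if p0 is None: p0=s['eef_pos']
    if R0 is None: q=s['tool_rot'];R0=Ro.from_quat([q[1],q[2],q[3],q[0]])
    return np.round(R0.inv().apply(p-p0)/.5,3),np.round((R0.inv()*R).as_rotvec()/(np.pi/2),3)
E
python3 - <<'E'
from h import *
p=C-.086*bx; p[2]=.2
print(p,shares(p,Rt(25)))
E
```

```text
[ 0.51813666 -0.1164431   0.2       ] (array([-1.035, -0.863,  0.062]), array([-0.017, -0.278, -0.072]))
```

{"fn": "apply_moves", "kwargs": {
  "series": [-0.6,-0.5,0,0,0,-0.07,1,-0.6,-0.5,0,0,0,-0.07,1,-0.6,-0.5,0,0,0,-0.07,1,-0.6,-0.5,0,0,0,-0.07,1,-0.6,-0.5,0,0,0,-0.07,1,-0.6,-0.5,0,0,0,-0.07,1,-0.6,-0.5,0,0,0,-0.07,1,-0.6,-0.5,0,0,0,-0.07,1,-0.6,-0.5,0,0,0,-0.07,1,-0.6,-0.5,0,0,0,-0.07,1,-0.6,-0.5,0,0,0,-0.07,1]
}}

```text
time: 1.2
eef_pos: [0.3997, 0.1419, 0.2311]
tool_rot: [-0.0, 0.167, 0.986, -0.0]
ft_force: [0.6, -0.1, -0.9]
width: 0.0001
```

```bash
python3 - <<'E'
from h import *
p=C-.086*bx; p[2]=.15
s=r.sense();print(s['eef_pos'],s['width'],shares(p,Rt(25)))
E
```

```text
[0.39970221 0.14192923 0.2311297 ] 0.00010449770789245627 (array([-0.394, -0.41 ,  0.162]), array([-0.001, -0.278, -0.003]))
```

{"fn": "apply_moves", "kwargs": {
  "series": [-0.394,-0.41,0.16,0,-0.278,-0.003,1,-0.394,-0.41,0.16,0,-0.278,-0.003,1,-0.394,-0.41,0.16,0,-0.278,-0.003,1,-0.394,-0.41,0.16,0,-0.278,-0.003,1,-0.394,-0.41,0.16,0,-0.278,-0.003,1,-0.394,-0.41,0.16,0,-0.278,-0.003,1,-0.394,-0.41,0.16,0,-0.278,-0.003,1,-0.394,-0.41,0.16,0,-0.278,-0.003,1,-0.394,-0.41,0.16,0,-0.278,-0.003,1,-0.394,-0.41,0.16,0,-0.278,-0.003,1]
}}

```text
time: 2.2
eef_pos: [0.5185, -0.1157, 0.1518]
tool_rot: [0.214, 0.16, 0.963, -0.036]
ft_force: [0.5, -0.8, -0.4]
width: -0.0001
```

```bash
python3 - <<'E'
from h import *
p=C-.086*bx; p[2]=.065
s=r.sense();print(s['eef_pos'],s['ft_force'],shares(p,Rt(25)))
p[2]=.0;print(shares(p,Rt(25)))
for n in ('wrist','side'): grab(n,n+'1')
f=grab('side','side1');cv2.imwrite('pics/side1c.png',cv2.resize(f['image'][100:300,220:440],None,fx=3,fy=3))
E
```

```text
[ 0.51853984 -0.11568422  0.15183179] [ 0.49205912 -0.8388341  -0.37974855] (array([ 0.074, -0.002,  0.157]), array([-0.   ,  0.001,  0.001]))
(array([ 0.129, -0.001,  0.275]), array([-0.   ,  0.001,  0.001]))
```

View pics/side1c.png

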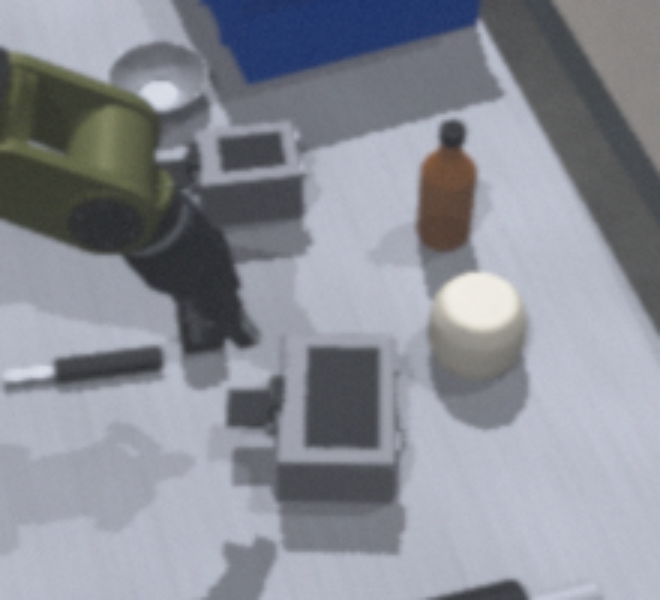

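View pics/wrist1.png

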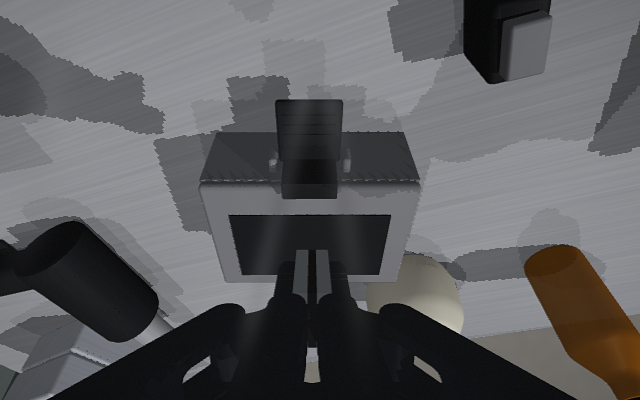

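The wrist view shows the fingers at column ~311, in line with the tab pad at (309,130). Descending to just above the pad.

{"fn": "apply_moves", "kwargs": {
  "series": [0.025,0,0.05,0,0,0,1,0.05,0,0.1,0,0,0,1,0.074,-0.002,0.157,0,0,0,1,0.074,-0.002,0.157,0,0,0,1,0.074,-0.002,0.157,0,0,0,1]
}}

```text
time: 2.85
eef_pos: [0.518, -0.1179, 0.0651]
tool_rot: [0.213, 0.161, 0.963, -0.036]
ft_force: [0.3, -0.4, 1.2]
width: -0.0001
```

```bash
python3 - <<'E'
from h import *
p=C-.086*bx; s=r.sense();print(s['eef_pos'],s['ft_force'])
for z in (.055,.052,.049,.046,.043): p[2]=z;print(z,shares(p,Rt(25)))
f=grab('side','side2');cv2.imwrite('pics/side2c.png',cv2.resize(f['image'][140:280,250:400],None,fx=4,fy=4))
E
```

```text
[ 0.51799152 -0.11789908  0.06514385] [ 0.29987843 -0.42593915  1.15468065]
0.055 (array([0.009, 0.003, 0.018]), array([-0.001,  0.   , -0.   ]))
0.052 (array([0.012, 0.003, 0.024]), array([-0.001,  0.   , -0.   ]))
0.049 (array([0.014, 0.003, 0.029]), array([-0.001,  0.   , -0.   ]))
0.046 (array([0.017, 0.003, 0.034]), array([-0.001,  0.   , -0.   ]))
0.043 (array([0.019, 0.003, 0.04 ]), array([-0.001,  0.   , -0.   ]))
```

View pics/side2c.png

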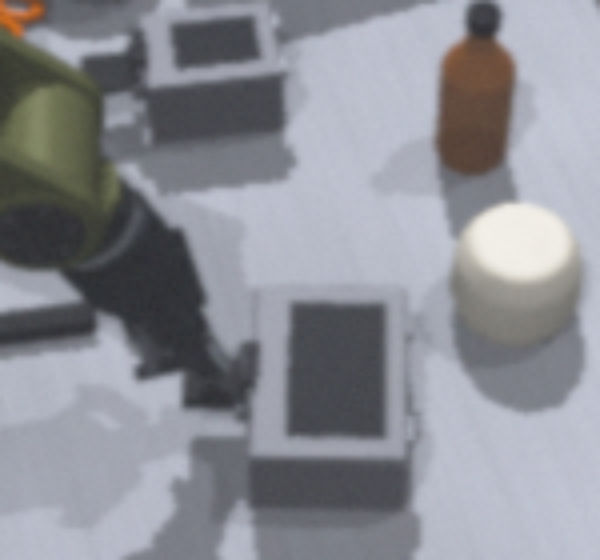

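Fingers are just above the pad (side crop, around (215,385)). Pressing down in small steps.

{"fn": "apply_moves", "kwargs": {
  "series": [0.009,0.003,0.018,0,0,0,1,0.012,0.003,0.024,0,0,0,1,0.014,0.003,0.029,0,0,0,1,0.014,0.003,0.029,0,0,0,1]
}}

```text
time: 3.3
eef_pos: [0.5182, -0.1165, 0.0485]
tool_rot: [0.214, 0.161, 0.963, -0.036]
ft_force: [-1.7, 2.2, 3.1]
width: -0.0001
```

{"fn": "apply_moves", "kwargs": {
  "series": [0.003,0,0.006,0,0,0,1,0.003,0,0.006,0,0,0,1]
}}

```text
time: 3.5
eef_pos: [0.5184, -0.1166, 0.0454]
tool_rot: [0.214, 0.161, 0.963, -0.036]
ft_force: [-1.6, 3.1, 5.8]
width: -0.0001
```

{"fn": "apply_moves", "kwargs": {
  "series": [0.003,0,0.006,0,0,0,1,0.003,0,0.006,0,0,0,1]
}}

```text
time: 3.7
eef_pos: [0.5189, -0.1167, 0.0425]
tool_rot: [0.215, 0.161, 0.963, -0.036]
ft_force: [0.2, 2.7, 9.0]
width: 0.0002
```

```bash
python3 - <<'E'
from h import *
f=grab('side','side3');cv2.imwrite('pics/side3c.png',cv2.resize(f['image'][140:280,250:400],None,fx=4,fy=4))
E
```

```text
(no output)
```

View pics/side3c.png

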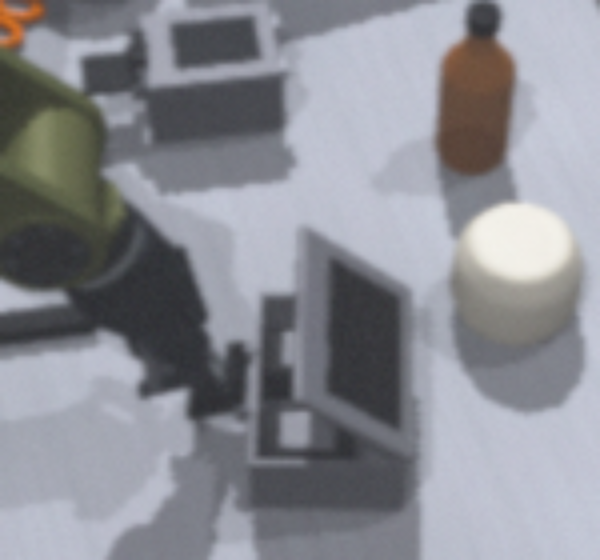

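The catch let go and the lid stands half open on its spring. In the side crop its edge runs from (300,230) to (300,400). I'll back off the tab and re-pose to push.

```bash
python3 - <<'E'
from h import *
p=C-.105*bx; p[2]=.1
print(shares(p,Rt(25)))
p=C-.105*bx; p[2]=.125
print(shares(p,Rt(45)))
E
```

```text
(array([-0.013, -0.   , -0.121]), array([-0.001,  0.002, -0.001]))
(array([-0.034, -0.   , -0.166]), array([-0.001, -0.22 , -0.   ]))
```

{"fn": "apply_moves", "kwargs": {
  "series": [-0.013,0,-0.12,0,0,0,1,-0.013,0,-0.12,0,0,0,1,-0.034,0,-0.166,0,-0.22,0,1,-0.034,0,-0.166,0,-0.22,0,1,-0.034,0,-0.166,0,-0.22,0,1,-0.034,0,-0.166,0,-0.22,0,1]
}}

```text
time: 4.35
eef_pos: [0.4995, -0.1182, 0.1279]
tool_rot: [0.359, 0.159, 0.917, -0.073]
ft_force: [0.8, 0.0, 0.2]
width: 0.0002
```

```bash
python3 - <<'E'
from h import *
print(r.sense()['eef_pos'])
f=grab('side','side4');cv2.imwrite('pics/side4c.png',cv2.resize(f['image'][140:280,250:400],None,fx=4,fy=4))
H=C+.055*bx
for x,z in ((-.095,.118),(-.06,.125),(-.03,.135),(-.0,.142),(.014,.145),(-.1,.16)):
    p=H+x*bx;p[2]=z; print(x,shares(p,Rt(45)))
E
```

```text
[ 0.49945405 -0.11815661  0.12788883]
-0.095 (array([-0.08 ,  0.018,  0.1  ]), array([-0.018, -0.021, -0.   ]))
-0.06 (array([-0.14 ,  0.019,  0.138]), array([-0.018, -0.021, -0.   ]))
-0.03 (array([-0.198,  0.02 ,  0.164]), array([-0.018, -0.021, -0.   ]))
-0.0 (array([-0.251,  0.021,  0.195]), array([-0.018, -0.021, -0.   ]))
0.014 (array([-0.276,  0.021,  0.21 ]), array([-0.018, -0.021, -0.   ]))
-0.1 (array([-0.13 ,  0.016,  0.032]), array([-0.018, -0.021, -0.   ]))
```

View pics/side4c.png

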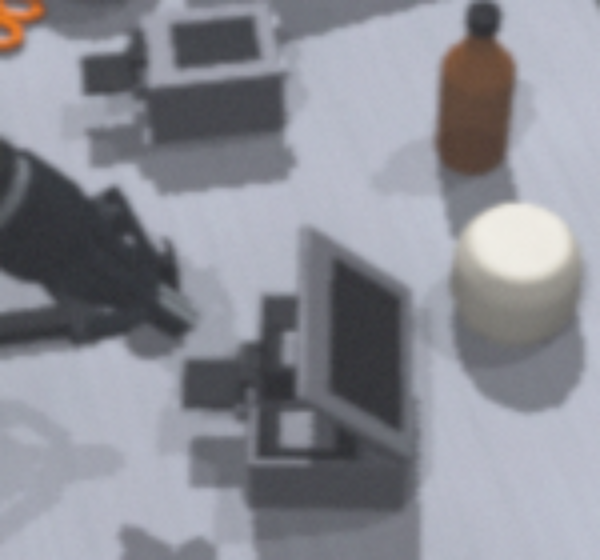

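{"fn": "apply_moves", "kwargs": {
  "series": [0,0,0,0,0,0,1,0,0,0,0,0,0,1]
}}

```text
time: 4.6
eef_pos: [0.4997, -0.1185, 0.1278]
tool_rot: [0.358, 0.159, 0.917, -0.073]
ft_force: [-0.8, -0.6, 0.2]
width: -0.0002
```

```bash
python3 - <<'E'
from h import *
print(r.sense()['eef_pos'])
H=C+.055*bx
for x,z in ((-.095,.118),(-.06,.125),(-.03,.135),(-.0,.142),(.014,.145),(-.1,.16)):
    p=H+x*bx;p[2]=z; print(x,shares(p,Rt(45)))
E
```

```text
[ 0.49972676 -0.11847951  0.12775966]
-0.095 (array([-0.079,  0.019,  0.099]), array([-0.019, -0.024, -0.001]))
-0.06 (array([-0.14 ,  0.02 ,  0.137]), array([-0.019, -0.024, -0.001]))
-0.03 (array([-0.197,  0.021,  0.163]), array([-0.019, -0.024, -0.001]))
-0.0 (array([-0.251,  0.022,  0.193]), array([-0.019, -0.024, -0.001]))
0.014 (array([-0.275,  0.022,  0.208]), array([-0.019, -0.024, -0.001]))
-0.1 (array([-0.128,  0.017,  0.031]), array([-0.019, -0.024, -0.001]))
```

The arm stopped a little short there (about 42° of tilt), probably at the edge of its range. That's close enough, so I'll keep this orientation and push slowly.

{"fn": "apply_moves", "kwargs": {
  "series": [-0.08,0.02,0.1,0,0,0,1,-0.08,0.02,0.1,0,0,0,1,-0.11,0.02,0.12,0,0,0,1,-0.14,0.02,0.137,0,0,0,1,-0.17,0.02,0.15,0,0,0,1,-0.197,0.02,0.163,0,0,0,1,-0.197,0.02,0.163,0,0,0,1]
}}

```text
time: 5.3
eef_pos: [0.6241, -0.153, 0.1354]
tool_rot: [0.359, 0.159, 0.917, -0.073]
ft_force: [-0.2, -0.5, 0.3]
width: 0.0001
```

```bash
python3 - <<'E'
from h import *
print(r.sense()['eef_pos'],r.sense()['q'])
f=grab('side','side5');cv2.imwrite('pics/side5c.png',cv2.resize(f['image'][140:280,250:400],None,fx=4,fy=4))
H=C+.055*bx
for x,z in ((-.03,.135),(-.0,.142),(.014,.145),(-.1,.16)):
    p=H+x*bx;p[2]=z; print(x,shares(p,Rt(45)))
E
```

```text
[ 0.62414552 -0.15304105  0.13539236] [-0.27138471  0.35187635  1.87346959 -0.38703767  0.18204278 -1.14464731]
-0.03 (array([-0.   ,  0.001, -0.001]), array([-0.018, -0.024, -0.001]))
-0.0 (array([-0.054,  0.002,  0.03 ]), array([-0.018, -0.024, -0.001]))
0.014 (array([-0.079,  0.002,  0.045]), array([-0.018, -0.024, -0.001]))
-0.1 (array([ 0.068, -0.003, -0.132]), array([-0.018, -0.024, -0.001]))
```

View pics/side5c.png

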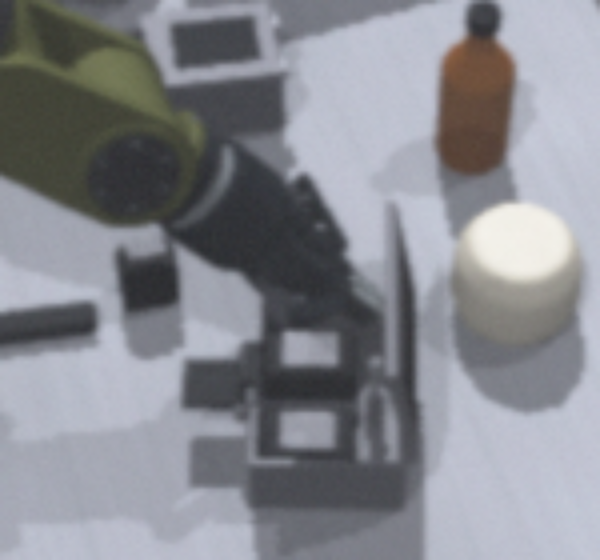

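The lid is nearly upright, at (395,200)–(410,460) in the crop. Continuing the push.

{"fn": "apply_moves", "kwargs": {
  "series": [-0.027,0,0.015,0,0,0,1,-0.054,0,0.03,0,0,0,1,-0.079,0,0.045,0,0,0,1,-0.085,0,0.05,0,0,0,1,-0.085,0,0.05,0,0,0,1,-0.085,0,0.05,0,0,0,1]
}}

```text
time: 5.95
eef_pos: [0.6674, -0.1687, 0.1448]
tool_rot: [0.358, 0.159, 0.917, -0.073]
ft_force: [-1.5, 0.4, 0.4]
width: 0.0
```

```bash
python3 - <<'E'
from h import *
print(r.sense()['eef_pos'],r.sense()['q'])
f=grab('side','side6');cv2.imwrite('pics/side6c.png',cv2.resize(f['image'][140:280,250:400],None,fx=4,fy=4))
H=C+.055*bx
for x,z in ((-.03,.16),(-.1,.2),(-.15,.25)):
    p=H+x*bx;p[2]=z; print(x,shares(p,Rt(45)))
E
```

```text
[ 0.66739846 -0.16871715  0.14478572] [-0.27789643  0.42254153  1.74084817 -0.27301378  0.24100812 -1.26559182]
-0.03 (array([ 0.049, -0.   , -0.086]), array([-0.019, -0.024, -0.001]))
-0.1 (array([ 0.097, -0.005, -0.24 ]), array([-0.019, -0.024, -0.001]))
-0.15 (array([ 0.102, -0.009, -0.381]), array([-0.019, -0.024, -0.001]))
```

View pics/side6c.png

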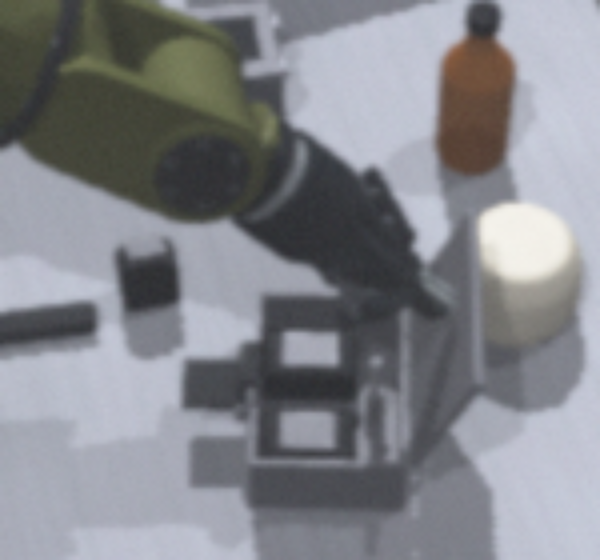

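The lid has fallen well back past upright; its edge is now at (475,215)–(480,390). I'll retreat backwards and up.

{"fn": "apply_moves", "kwargs": {
  "series": [0.03,0,-0.05,0,0,0,1,0.05,0,-0.086,0,0,0,1,0.097,0,-0.24,0,0,0,1,0.1,0,-0.38,0,0,0,1,0.1,0,-0.38,0,0,0,1,0.1,0,-0.38,0,0,0,1,0.1,0,-0.38,0,0,0,1,0.1,0,-0.38,0,0,0,1,0.1,0,-0.38,0,0,0,1]
}}

```text
time: 6.9
eef_pos: [0.5132, -0.1102, 0.2487]
tool_rot: [0.357, 0.159, 0.918, -0.073]
ft_force: [0.0, 0.3, 0.1]
width: -0.0004
```

```bash
python3 - <<'E'
from h import *
s=r.sense();print(s['eef_pos'],s['ft_force'],np.abs(s['dq']).max())
f=grab('side','side7');cv2.imwrite('pics/side7c.png',cv2.resize(f['image'][100:300,200:440],None,fx=3,fy=3))
P=pts(f); H=C+.055*bx
d=P-H; a=d@bx; b=d@by; m=(abs(b)<.073)&(a>-.005)&(a<.07)&(P[...,2]>.075)&(P[...,2]<.175)
A=np.c_[a[m],P[...,2][m]]; print(m.sum())
vx,vz,x0,z0=cv2.fitLine(A.astype(np.float32),cv2.DIST_HUBER,0,.01,.01).ravel(); print('lid angle',np.pi-np.arctan2(abs(vz),vx*np.sign(vz)), x0,z0)
g=grab('top','top7')
P2=pts(g);P1=pts(dict(np.load('pics/top0.npz')))
f0=dict(np.load('pics/top0.npz'))
dd=cv2.absdiff(f0['image'],g['image']).max(2); 
for n,(u0,u1,v0,v1) in dict(bat=(303,325,214,242),bottle=(275,303,98,140),plaster=(328,368,108,155),knife=(303,330,240,310),blade=(220,272,155,240),dish=(150,205,188,240),scis=(155,212,233,292),heat=(445,520,130,210),bung=(440,466,246,274)).items():
    print(n,(dd[v0:v1,u0:u1]>60).sum(),(np.abs(P1-P2)[v0:v1,u0:u1,2]>.02).sum())
E
```

```text
[ 0.51315933 -0.11015994  0.24873224] [0.03462639 0.32175649 0.14194812] 0.0033226081367774564
764
lid angle 1.9583654 0.019827932 0.1347594
bat 0 9
bottle 0 11
plaster 0 233
knife 273 1095
blade 0 47
dish 0 24
scis 0 37
heat 0 51
bung 5 7
```

View pics/side7c.png

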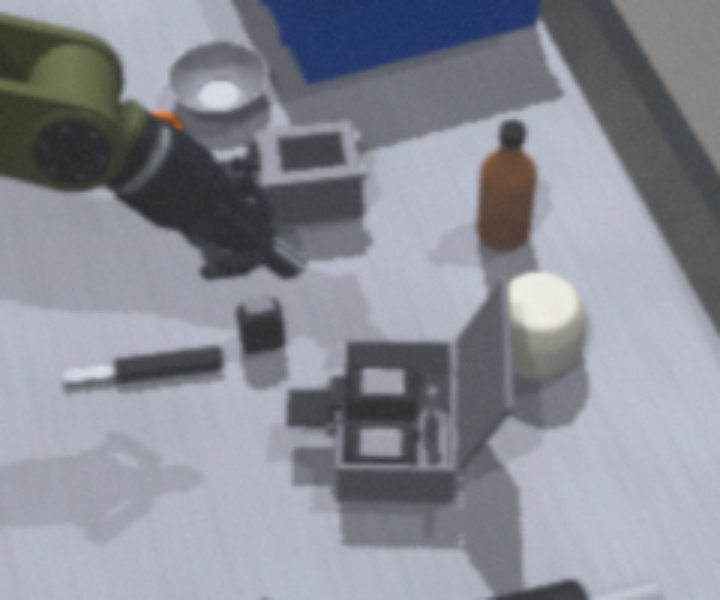

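View pics/top7.png

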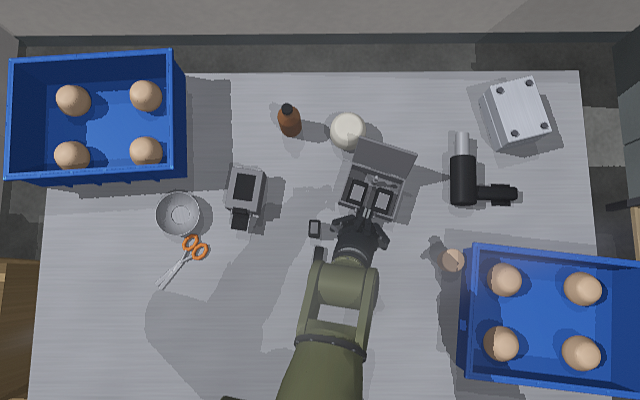

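The side crop shows the lid fully open with a fitted angle of 1.96 rad, the tab level at (310,405), and the arm clear of everything. The knife differs in the top view only because the arm covers it; the side view shows it in place. Handing in.

```bash
python3 -c "
from bench import r
print(r.job_done())"
```

```text
the job is handed in; nothing more can be done
None
```

The charger box is open and the job is handed in at about 7 s of the 43 s allowed; no verdict was reported. I pressed the tab down with the closed fingers (about 9 N), and the spring lifted the lid. I then pushed the lid past upright until it fell open, and backed the arm clear.

**Last checks:**
- **Lid:** the depth fit gives 1.96 rad, against a stop at 1.95.
- **Tab:** it looks level again in the side view; I did not measure its angle.
- **Blade box:** it is still shut.
- **Loose things:** the top view shows no visible shift in any of them except the knife, which the arm hid. In the side view the knife looks unmoved.
- **Arm:** it is clear, with the contact force near zero.

**Disagreement:** the arm did not quite reach the 45° tilt I asked for, stopping at about 42° and a few millimetres off. I carried on from that pose, and the push still worked.

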